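# Clamp a mounted specimen in a spring vice with an L-slot plunger

## Task

Clamp the black specimen mount in the spring vice. With a fingertip push the red ball knob forward along its slot until it stops, so that the plunger seats the mount in the vee jaw, then, still pushing against the spring, swing the knob sideways to the end of the slot's side leg, so that it stays locked when you let go. Push gently, do not touch or lift the mount itself (its face is polished), and leave the other mounts, the loupe and the tweezers where they are.

Things in the scene. Friction and masses are not known exactly. Their poses are not given: they have to be found in the camera images.
- vice: bench vice, fixed to the bench, base 200 x 70 x 12. Origin: centre of its underside. Own x: along the plunger from the rear to the vee jaw (pushing direction), y left, z up. Grey barrel on top (diameter 30, axis along x at y 0, height 28; x -97 to +2) with an L-slot 10 wide: a leg along the top, then at its front end a side leg to the right (-y). Only knob and stem stand higher than 45.
- knob (a point): centre of the red ball knob (diameter 20) on an 8 thick stem out of the slot, 46 from the barrel's axis. Start: upright, at vice x -66, y 0, height 74. It goes 34 along vice +x, to x -32; only there it can swing about the barrel's axis towards -y, sinking to y -38, height 54 at the end. A fingertip at height 48 to 52 clears the barrel and reaches the ball all the way.
- vice_plunger (a joint): travel of plunger and knob along vice +x in m: 0 at rest, 0.034 at the front stop. Springs push it back, 1.2 N at 0 rising to 7 N at the stop: let go in the straight leg, the knob runs back to 0; let go in the side leg, it settles back about 1 mm and stays.
- vice_pin (a joint): swing of the knob about the barrel's axis in rad: 0 upright, 0.96 at the end of the side leg (towards vice -y). It can swing only at plunger travel above about 0.0325. It has friction (0.03 N m, under 1 N at the ball) and stays where it is left.
- vice_nose: brass nose pad on the plunger's front end, diameter 19, sprung (gives up to 5); origin at the centre of its front face, at vice x +12, height 28 at rest; it moves forward with the plunger and presses the mount.
- specimen: black round mount with a rectangular metal inlay in its polished top, diameter 30, height 21, 25 g or so, loose on the vice's table between nose and jaw. Origin: centre of its underside.
- seat (a point): point on the vice's table, whose top is at height 18 (vice x +58, y 0), where the mount's origin lies when it is seated against both faces of the vee jaw; the jaw is 34 high and ends at vice x +96
- green_mount: bystander: green round mount, diameter 30, height 19, on the bench right of the vice; origin at the centre of its underside
- red_mount: bystander: dark red round mount, diameter 30, height 16, on the bench right of the vice; origin at the centre of its underside
- loupe: bystander: black eyepiece loupe, diameter 38, height 34, on the bench left of the vice; origin at the centre of its underside
- tweezers: bystander: steel tweezers 126 long, 10 high, lying on the bench left of the vice; origin at the centre of the underside, own y along the length
Not all that is in view belongs to the job. What is shaped like the specimen but orange or turquoise is not meant.

How it is judged:
By the outcome, as a careful person would: the job done as asked, in the order asked, and still so for the second after the job is handed in, with the robot touching nothing.
It also fails if it takes over 35 s, if anything falls off the work surface, if the arm or the gripper's body presses on something with over 40 N, if the wrist force passes 120 N, or if a joint passes its speed limit or range.

## Robot

A 6-joint arm with a two-finger parallel gripper is mounted at the origin on a cart in front of the work surface, level with it; the furniture and walls round the work are solid. World frame = base frame: x ahead of the robot, y to its left, z up, the work surface at z = 0. Lengths are in m, angles in rad, forces in N, time in s.
With the tool pointing down it reaches from about 0.3 to 0.875 m from the base axis. Payload 6.4 kg.
Tool frame: the origin (TCP) lies at the very end of the fingers, on their centre line; the grasp point (between the pads) lies ctrl.grip_point_offset behind it (ctrl.grip_point_offset is the distance from the TCP to the grasp point, in m); z points along the fingers, x is the direction in which the jaws open and shut, and the axes are right-handed (so a half turn about z gives the same grasp; the last joint's range is limited). The gripper opens to 85 mm and grips with 20 to 120 N. Pads are 22 mm wide; open, the fingers measure 114 mm over their backs; the gripper's body (76 mm by 85 mm) begins 54 mm behind the grasp point. The pads swing forward as they close: fully open they stand 13 mm farther back than shut.
Start: joints at [-1.399, 0.181, 1.607, -0, 1.354, -0.206], TCP at [0.212, -0.534, 0.231] pointing down, gripper open.
Joint ranges: [-2.99, 2.99], [-0.89, 2.07], [0.3, 2.58], [-1.14, 4.28], [0, 2.63], [-3.12, 3.12]. Speed limits (rad/s): [2.57, 2.57, 3.01, 3.14, 3.14, 3.14].

## Interface

Orientations are given as a unit quaternion [w, x, y, z].
In Python, from bench import get_obs, viewer, workorder, ctrl gives the robot as it stands. The module is installed in compiled form; this text tells all that it offers.
- The arm moves only by the tool move_arm, never from a script. Its argument "increments" is a list of rows, each an object of numbers: "tx", "ty", "tz": the shift along the tool's x, y, z in m; "turn": the turn about the tool's z in degrees. A call has 1 to 20 rows; each row is the pose to reach, as a shift and turn from the pose commanded when the call began, along the tool's axes at that moment; what a row does not reach only later rows make up. A row lasts 1/12 s, in which the tool goes at most 41.7 mm and 7.16 degrees, less where a joint would pass 70% of its speed; a pose out of reach is approached as far as the arm can. A call with a gripper value outside its range is refused whole. "gripper" is the opening, from 0 (shut) to 1 (fully open), set as the call begins (left out, the last holds). The fingers move at their own pace and stop on an object; the grip force is fixed at half the most. Time passes only in rows, so rows that repeat a pose let the fingers close. It gives the time, the measured TCP pose, the force and the opening at its end, in the units of the state.
- get_obs(): the state, without advancing time (a new reading comes with each control period).
- viewer.camera(name): name is "scene" or "top" or "wrist"; returns (picture, depth): 400x640x3 uint8, red, green, blue; 400x640 float32, m along the optical axis (not along the pixel's ray), 0 where there is no reading.
- viewer.get_calibration(name): a dict with "intrinsics" (3x3 intrinsics, pixels), "origin" and "attitude" of the camera in the world. Camera axes: x right, y up, looking along -z (the intrinsics and any distortion apply to the point x, -y, -z); pixel columns grow to the right and rows downward; lengths in m; the calibration is good to about 2 mm. The wrist camera is an equidistant fisheye: a pixel r from the principal point sees the ray r / f radians off the axis. A picture is of the moment at which its call begins: read the wrist's pose just before it. get_calibration takes no time and is no camera call; for the wrist camera it gives the pose at the moment of the call.
- workorder.hand_in(): hands the job in, once; it reports no verdict.
The state is a dict: "time_s": time; "q": joint angles; "dq": joint speeds; "joint_efforts": joint torques, N m; "eef_pos": TCP position; "eef_rot": TCP orientation; "wrist_force": force on the tool from outside, world axes, zero at the start; "torque": the same for the moment, N m; "opening": opening from 0.0 (shut) to 1.0 (fully open).
Only numpy, scipy, OpenCV 4.12 (cv2) and the standard library are available. Lean on these libraries where they do the work, as an engineer would, in place of code of your own. Each camera call takes 0.05 s, during which the arm holds its last target.

## Working session

There is one attempt and no reset: what is moved stays moved. The work goes in short steps, Python scripts to look and compute and a tool call to move; the robot and the scene stay as the last step left them, time stands still between calls to the robot, and variables do not carry over. Pictures are saved under pics/ and viewed, and the job is handed in when it is done.

Besides the shell and the picture viewer there is one more tool, called after ">>>" by a JSON object that holds its "method" and its "body". move_arm: Moves the arm, as the interface text tells. Its arguments: {"type":"object","properties":{"increments":{"type":"array"},"gripper":{"type":"number"}},"required":["increments"]}

```bash
mkdir -p pics; cat > h.py <<'E'
import numpy as np, cv2
from bench import get_obs, viewer, workorder, ctrl
def grab(n,f):
    c=viewer.get_calibration(n); p,d=viewer.camera(n)
    cv2.imwrite('pics/'+f+'.png',p[:,:,::-1]); np.savez('pics/'+f+'.npz',p=p,d=d)
    return c,p,d
def R(c):
    a=np.array(c['attitude'],float)
    if a.shape==(3,3): return a
    from scipy.spatial.transform import Rotation as Ro
    return Ro.from_quat([a[1],a[2],a[3],a[0]]).as_matrix()
def ray(c,u,v):
    K=np.array(c['intrinsics']); r=np.array([(u-K[0,2])/K[0,0],-(v-K[1,2])/K[1,1],-1.0])
    return np.array(c['origin']),R(c)@r
def onz(c,u,v,z):
    o,r=ray(c,u,v); return o+r*(z-o[2])/r[2]
def dep(c,u,v,d):
    o,r=ray(c,u,v); return o+r*d
E
python3 - <<'E'
from h import *
for n in('scene','top'):
    c,p,d=grab(n,n+'0'); print(n,c)
o=get_obs(); print(o, ctrl.grip_point_offset)
E
```

```text
scene {'intrinsics': array([[381.61104125,   0.        , 319.63981863],
       [  0.        , 381.61104125, 198.49403845],
       [  0.        ,   0.        ,   1.        ]]), 'origin': array([0.13218573, 0.31408535, 0.7363962 ]), 'attitude': array([-0.40714292, -0.14311941,  0.30732914,  0.84811572])}
top {'intrinsics': array([[499.18901691,   0.        , 314.62545954],
       [  0.        , 499.18901691, 197.71497904],
       [  0.        ,   0.        ,   1.        ]]), 'origin': array([ 0.42186714, -0.01936678,  0.91148524]), 'attitude': array([ 0.71147112,  0.04384247, -0.0510894 , -0.69948306])}
{'time_s': 0.1, 'q': array([-1.39931555e+00,  1.81482650e-01,  1.60787898e+00,  1.50070026e-05,
        1.35382294e+00, -2.06315416e-01]), 'dq': array([ 0.00063758, -0.00076638, -0.00151055, -0.00052182,  0.00113171,
        0.00016067]), 'joint_efforts': array([-1.77006518e-04, -4.45884633e+01, -3.52233517e+01, -2.37648346e-04,
        4.13359536e-03,  1.09223163e-05]), 'eef_pos': array([ 0.21202915, -0.53395353,  0.23047934]), 'eef_rot': array([-5.77634906e-04,  8.27305595e-01, -5.61751564e-01, -5.47670620e-04]), 'wrist_force': array([-0.2535289 , -0.02964084,  0.23345189]), 'torque': array([-0.02199314,  0.04820417, -0.002151  ]), 'opening': 1.0034228020650144} 0.0187
```

View pics/scene0.png

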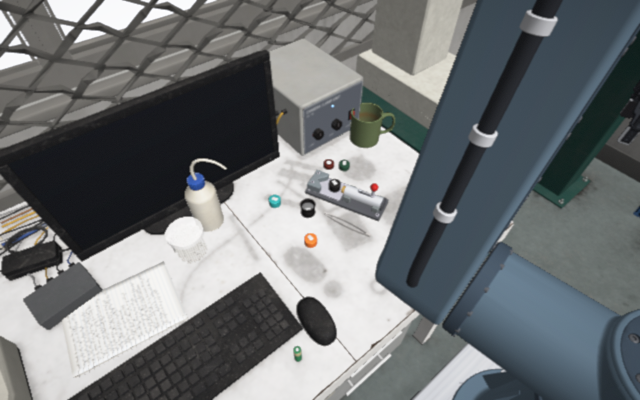

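View pics/top0.png

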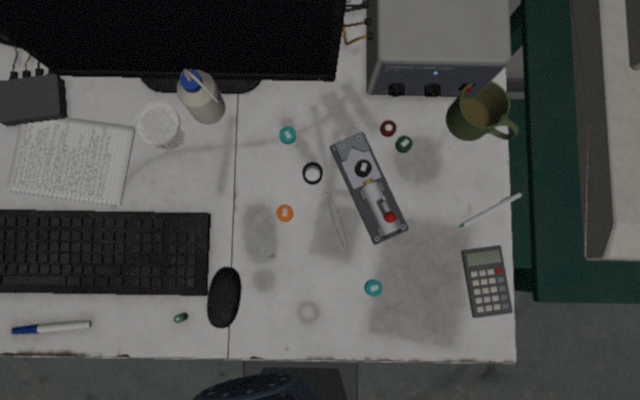

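The top view shows the vice running from its rear at about (390,238) to the jaw at (350,138). The red knob is at (390,217) and the black mount at (363,168). The green and red mounts are to the right, the loupe and tweezers to the left. Next I'll measure the vice.

```bash
python3 - <<'E'
from h import *
c=viewer.get_calibration('top'); z=np.load('pics/top0.npz'); p=z['p'];d=z['d']
cs=viewer.get_calibration('scene'); zs=np.load('pics/scene0.npz')
def red(p,roi):
    h=cv2.cvtColor(p,cv2.COLOR_RGB2HSV); m=((h[...,0]<8)|(h[...,0]>172))&(h[...,1]>150)&(h[...,2]>90)
    q=np.zeros_like(m); x0,y0,x1,y1=roi; q[y0:y1,x0:x1]=m[y0:y1,x0:x1]; v,u=np.nonzero(q); return u.mean(),v.mean(),len(u)
a=red(p,(370,200,410,235)); b=red(zs['p'],(360,175,390,200)); print(a,b)
print('knob top@74',onz(c,a[0],a[1],.074),'scene@74',onz(cs,b[0],b[1],.074))
o1,r1=ray(c,*a[:2]);o2,r2=ray(cs,*b[:2])
A=np.stack([r1,-r2],1); s=np.linalg.lstsq(A,o2-o1,rcond=None)[0]; print('tri',o1+r1*s[0],o2+r2*s[1])
# base mask: heights by depth
vv,uu=np.mgrid[0:400,0:640]
K=c['intrinsics']; rays=np.stack([(uu-K[0,2])/K[0,0],-(vv-K[1,2])/K[1,1],-np.ones_like(uu,float)],-1)@R(c).T
P=np.array(c['origin'])+rays*d[...,None]; np.save('pics/P.npy',P)
ok=(d>0); roi=np.zeros_like(ok); roi[125:250,320:420]=1
bg=np.median(P[...,2][roi&ok]);print('med z',bg)
m=(P[...,2]>.006)&(P[...,2]<.1)&roi&ok
n,l,st,ce=cv2.connectedComponentsWithStats(m.astype(np.uint8))
print(st,ce)
k=1+np.argmax(st[1:,4]); 
cn=max(cv2.findContours((l==k).astype(np.uint8),0,2)[0],key=cv2.contourArea)
rc=cv2.minAreaRect(cn);print(rc); bp=cv2.boxPoints(rc)
W=[onz(c,x,y,.012) for x,y in bp]; print(np.round(W,4)); print([np.linalg.norm(W[i]-W[i-1]) for i in range(4)])
im=cv2.resize(p[110:260,310:430,::-1],None,fx=4,fy=4,interpolation=cv2.INTER_CUBIC)
cv2.polylines(im,[((bp-[310,110])*4+2).astype(int)],True,(0,255,0),1)
cv2.imwrite('pics/crop1.png',im)
E
```

```text
(np.float64(389.9), np.float64(217.48333333333332), 60) (np.float64(373.97058823529414), np.float64(186.85294117647058), 34)
knob top@74 [ 0.50375262 -0.15456402  0.074     ] scene@74 [ 0.50514402 -0.15446369  0.074     ]
tri [ 0.50363581 -0.15437117  0.07519465] [ 0.50449054 -0.15364271  0.07516062]
med z 0.00285691465515292
[[     0      0    640    400 251393]
 [   380    125     17     12    160]
 [   328    133      1      1      1]
 [   330    132     79    113   4118]
 [   395    135     18     17    227]
 [   326    145      1      1      1]
 [   320    165      3     15     32]
 [   392    167      1      1      1]
 [   409    167      1      1      1]
 [   334    176      1      1      1]
 [   413    176      1      1      1]
 [   397    178      1      1      1]
 [   412    181      1      1      1]
 [   329    192      1      1      1]
 [   394    192      1      1      1]
 [   330    194      1      1      1]
 [   327    196      1      1      1]
 [   331    197      1      1      1]
 [   328    198      1      2      2]
 [   334    203      1      1      1]
 [   329    
[... 2289 characters left out ...]
       ]
 [344.         231.        ]
 [338.         234.        ]
 [345.         235.5       ]
 [339.         236.        ]
 [340.         238.        ]
 [346.         240.        ]
 [323.         241.        ]
 [341.33333333 241.        ]
 [401.         241.        ]
 [343.         244.        ]
 [347.         245.        ]
 [345.57142857 248.14285714]]
((368.1916198730469, 187.41061401367188), (109.52732849121094, 38.30133819580078), 64.98310089111328)
[[ 0.6404 -0.0501  0.012 ]
 [ 0.6724 -0.1141  0.012 ]
 [ 0.4896 -0.1985  0.012 ]
 [ 0.4594 -0.1357  0.012 ]]
[np.float64(0.20024194203201665), np.float64(0.07152748647481433), np.float64(0.2013205271056807), np.float64(0.06967950596526691)]
```

View pics/crop1.png

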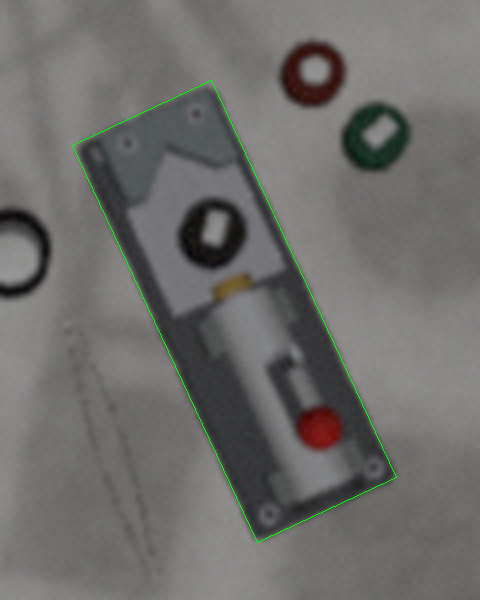

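The base fits 200 × 70 mm with yaw 25°, and the knob measured in both views agrees with the geometry to about 2 mm. With the fingers shut, the tool's -y face already points about 3° off the vice's +x. I'll go to a spot behind the knob, staying high.

>>> {"method": "move_arm", "body": {"increments": [{"tx":-0.015,"ty":-0.022},{"tx":-0.033,"ty":-0.049},{"tx":-0.051,"ty":-0.076},{"tx":-0.069,"ty":-0.103},{"tx":-0.087,"ty":-0.13},{"tx":-0.105,"ty":-0.157},{"tx":-0.123,"ty":-0.184},{"tx":-0.141,"ty":-0.211},{"tx":-0.159,"ty":-0.238},{"tx":-0.177,"ty":-0.264},{"tx":-0.195,"ty":-0.29},{"tx":-0.213,"ty":-0.316},{"tx":-0.23,"ty":-0.342},{"tx":-0.24,"ty":-0.357},{"tx":-0.246,"ty":-0.366},{"tx":-0.246,"ty":-0.366},{"tx":-0.246,"ty":-0.366}], "gripper": 0}}

```text
validation failed for argument at $.in...
```

```bash
python3 - <<'E'
from h import *
o=get_obs(); print(o)
c,p,d=grab('wrist','w1');print(c)
E
```

```text
{'time_s': 0.1, 'q': array([-1.39931555e+00,  1.81482650e-01,  1.60787898e+00,  1.50070026e-05,
        1.35382294e+00, -2.06315416e-01]), 'dq': array([ 0.00063758, -0.00076638, -0.00151055, -0.00052182,  0.00113171,
        0.00016067]), 'joint_efforts': array([-1.77006518e-04, -4.45884633e+01, -3.52233517e+01, -2.37648346e-04,
        4.13359536e-03,  1.09223163e-05]), 'eef_pos': array([ 0.21202915, -0.53395353,  0.23047934]), 'eef_rot': array([-5.77634906e-04,  8.27305595e-01, -5.61751564e-01, -5.47670620e-04]), 'wrist_force': array([-0.2535289 , -0.02964084,  0.23345189]), 'torque': array([-0.02199314,  0.04820417, -0.002151  ]), 'opening': 1.0034228020650144}
{'intrinsics': array([[309.70691629,   0.        , 318.17473186],
       [  0.        , 309.70691629, 201.8914749 ],
       [  0.        ,   0.        ,   1.        ]]), 'origin': array([ 0.28604946, -0.50442054,  0.37256924]), 'attitude': array([ 0.81715251, -0.12829485,  0.08774361, -0.5550705 ])}
```

View pics/w1.png

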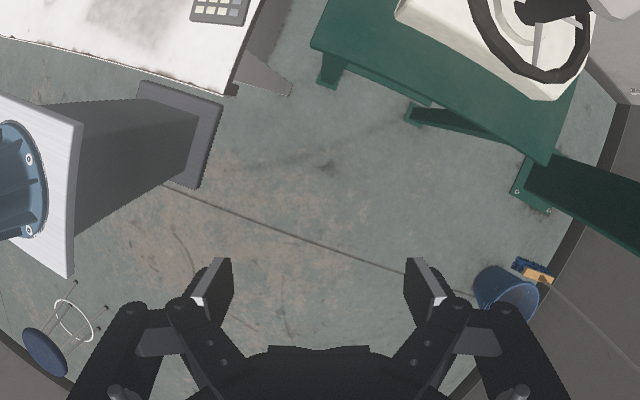

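The call was refused, probably because every row needs all four fields. The wrist picture shows only floor and the open fingers, so the arm hasn't moved. I'll retry with full rows.

>>> {"method": "move_arm", "body": {"increments": [{"tx":-0.015,"ty":-0.022,"tz":0,"turn":0},{"tx":-0.033,"ty":-0.049,"tz":0,"turn":0},{"tx":-0.051,"ty":-0.076,"tz":0,"turn":0},{"tx":-0.069,"ty":-0.103,"tz":0,"turn":0},{"tx":-0.087,"ty":-0.13,"tz":0,"turn":0},{"tx":-0.105,"ty":-0.157,"tz":0,"turn":0},{"tx":-0.123,"ty":-0.184,"tz":0,"turn":0},{"tx":-0.141,"ty":-0.211,"tz":0,"turn":0},{"tx":-0.159,"ty":-0.238,"tz":0,"turn":0},{"tx":-0.177,"ty":-0.264,"tz":0,"turn":0},{"tx":-0.195,"ty":-0.29,"tz":0,"turn":0},{"tx":-0.213,"ty":-0.316,"tz":0,"turn":0},{"tx":-0.23,"ty":-0.342,"tz":0,"turn":0},{"tx":-0.24,"ty":-0.357,"tz":0,"turn":0},{"tx":-0.246,"ty":-0.366,"tz":0,"turn":0},{"tx":-0.246,"ty":-0.366,"tz":0,"turn":0},{"tx":-0.246,"ty":-0.366,"tz":0,"turn":0}], "gripper": 0}}

```text
time_s: 1.57
eef_pos: [0.4614, -0.1709, 0.2311]
eef_rot: [0.0, 0.828, -0.561, -0.0]
wrist_force: [-0.4, 0.3, -0.5]
opening: -0.001
```

```bash
python3 - <<'E'
from h import *
o=get_obs(); print(o['time_s'],o['eef_pos'],o['eef_rot'],o['wrist_force'],o['opening'],o['q'])
c,p,d=grab('wrist','w2');print(c)
E
```

```text
1.5667 [ 0.46137518 -0.17094083  0.23110049] [ 2.90331482e-04  8.27607141e-01 -5.61307668e-01 -1.91209100e-04] [-0.41758873  0.32121697 -0.47523429] -0.0013189042654260018 [-5.96202023e-01 -7.16716695e-03  1.81013584e+00 -5.96711575e-04
  1.33900630e+00  5.95865275e-01]
{'intrinsics': array([[309.70691629,   0.        , 318.17473186],
       [  0.        , 309.70691629, 201.8914749 ],
       [  0.        ,   0.        ,   1.        ]]), 'origin': array([ 0.53540258, -0.14105433,  0.37309368]), 'attitude': array([ 0.81731899, -0.12918095,  0.08734652, -0.55468237])}
```

View pics/w2.png

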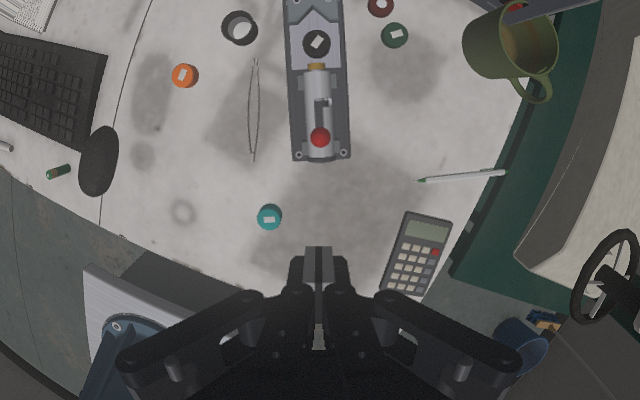

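The wrist view shows the shut fingers at column 318, in line with the red knob at (320,137) and the vice axis. I'll cross-check the knob position with a fisheye ray.

```bash
cat >> h.py <<'E'
def fray(c,u,v):
    K=c['intrinsics']; x=u-K[0,2]; y=v-K[1,2]; r=np.hypot(x,y); t=r/K[0,0]
    return np.array(c['origin']),R(c)@np.array([np.sin(t)*x/r,-np.sin(t)*y/r,-np.cos(t)])
def redc(p,roi):
    h=cv2.cvtColor(p,cv2.COLOR_RGB2HSV); m=((h[...,0]<8)|(h[...,0]>172))&(h[...,1]>140)&(h[...,2]>70)
    q=np.zeros_like(m); x0,y0,x1,y1=roi; q[y0:y1,x0:x1]=m[y0:y1,x0:x1]; v,u=np.nonzero(q)
    return (u.min()+u.max())/2,(v.min()+v.max())/2,len(u)
def vice(P):
    e=np.array([np.cos(np.radians(25.05)),np.sin(np.radians(25.05))]); dd=np.array(P[:2])-[.5655,-.1246]
    return dd@e, dd@[-e[1],e[0]]
E
python3 - <<'E'
from h import *
z=np.load('pics/w2.npz'); c=viewer.get_calibration('wrist')
a=redc(z['p'],(300,115,340,155)); o,r=fray(c,*a[:2]); P=o+r*(.074-o[2])/r[2]; print(a,P,vice(P))
print(vice([.5036,-.1544]))
E
```

```text
(np.float64(319.0), np.float64(139.5), 176) [ 0.50437748 -0.15492179  0.074     ] (np.float64(-0.06821177334394338), np.float64(-0.0015898558952796155))
(np.float64(-0.06869518999420954), np.float64(-0.0007879540972982775))
```

All three views put the knob at about (0.504, -0.1545), 46 mm ahead of the TCP and directly in line with it. Now I'll descend to a tip height of 64 mm.

>>> {"method": "move_arm", "body": {"increments": [{"tx":0,"ty":0,"tz":0.015,"turn":0},{"tx":0,"ty":0,"tz":0.035,"turn":0},{"tx":0,"ty":0,"tz":0.055,"turn":0},{"tx":0,"ty":0,"tz":0.075,"turn":0},{"tx":0,"ty":0,"tz":0.095,"turn":0},{"tx":0,"ty":0,"tz":0.115,"turn":0},{"tx":0,"ty":0,"tz":0.135,"turn":0},{"tx":0,"ty":0,"tz":0.152,"turn":0},{"tx":0,"ty":0,"tz":0.163,"turn":0},{"tx":0,"ty":0,"tz":0.167,"turn":0},{"tx":0,"ty":0,"tz":0.167,"turn":0},{"tx":0,"ty":0,"tz":0.167,"turn":0}]}}

```text
time_s: 2.62
eef_pos: [0.4618, -0.1715, 0.0649]
eef_rot: [0.0, 0.827, -0.562, 0.0]
wrist_force: [-0.5, -0.0, 0.7]
opening: -0.004
```

>>> {"method": "move_arm", "body": {"increments": [{"tx":0,"ty":-0.004,"tz":0,"turn":0},{"tx":0,"ty":-0.008,"tz":0,"turn":0},{"tx":0,"ty":-0.012,"tz":0,"turn":0},{"tx":0,"ty":-0.016,"tz":0,"turn":0},{"tx":0,"ty":-0.019,"tz":0,"turn":0},{"tx":0,"ty":-0.021,"tz":0,"turn":0},{"tx":0,"ty":-0.021,"tz":0,"turn":0}]}}

```text
time_s: 3.2
eef_pos: [0.4816, -0.1628, 0.0644]
eef_rot: [-0.0, 0.828, -0.561, 0.0]
wrist_force: [-0.7, -0.1, -0.8]
opening: 0.0
```

```bash
python3 - <<'E'
from h import *
o=get_obs(); print(o['time_s'],o['eef_pos'],o['wrist_force'])
c,p,d=grab('wrist','w3')
E
```

```text
3.2 [ 0.48156601 -0.16278787  0.06435306] [-0.69235475 -0.07042388 -0.8052808 ]
```

View pics/w3.png

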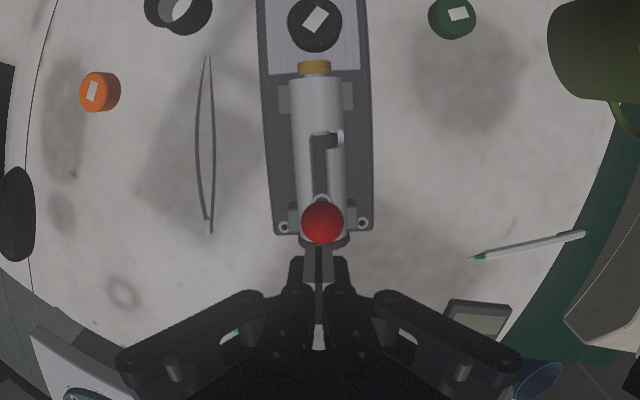

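The ball at (321,222) is just ahead of the finger at column 318. I'll push along vice +x, slowly.

>>> {"method": "move_arm", "body": {"increments": [{"tx":0,"ty":-0.002,"tz":0,"turn":0},{"tx":0,"ty":-0.004,"tz":0,"turn":0},{"tx":0,"ty":-0.006,"tz":0,"turn":0},{"tx":-0.0005,"ty":-0.008,"tz":0,"turn":0},{"tx":-0.0005,"ty":-0.01,"tz":0,"turn":0},{"tx":-0.0005,"ty":-0.012,"tz":0,"turn":0},{"tx":-0.001,"ty":-0.014,"tz":0,"turn":0},{"tx":-0.001,"ty":-0.016,"tz":0,"turn":0},{"tx":-0.001,"ty":-0.018,"tz":0,"turn":0},{"tx":-0.001,"ty":-0.02,"tz":0,"turn":0},{"tx":-0.001,"ty":-0.022,"tz":0,"turn":0},{"tx":-0.0015,"ty":-0.024,"tz":0,"turn":0},{"tx":-0.0015,"ty":-0.026,"tz":0,"turn":0},{"tx":-0.0015,"ty":-0.028,"tz":0,"turn":0},{"tx":-0.002,"ty":-0.03,"tz":0,"turn":0},{"tx":-0.002,"ty":-0.03,"tz":0,"turn":0}]}}

```text
time_s: 4.58
eef_pos: [0.5085, -0.15, 0.0643]
eef_rot: [-0.0, 0.827, -0.562, 0.0]
wrist_force: [-2.6, -2.2, -0.2]
opening: 0.004
```

```bash
python3 - <<'E'
from h import *
o=get_obs(); print(o['time_s'],o['eef_pos'],o['wrist_force'])
c,p,d=grab('wrist','w4')
a=redc(p,(290,180,350,260)); o,r=fray(c,*a[:2]); P=o+r*(.074-o[2])/r[2]; print(a,P,vice(P))
E
```

```text
4.5833 [ 0.50854326 -0.15004339  0.06425874] [-2.57045782 -2.23823541 -0.21321186]
(np.float64(321.5), np.float64(235.5), 964) [ 0.52803695 -0.14363221  0.074     ] (np.float64(-0.04199763253723421), np.float64(-0.0013798229928359933))
```

View pics/w4.png

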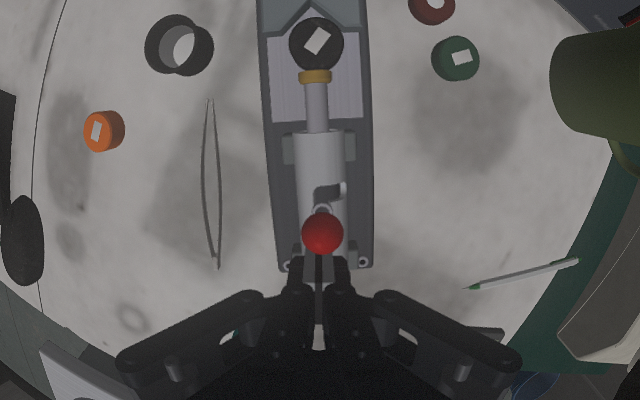

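The ball at (322,234) is being pushed and the nose is on the mount at (316,45). Travel is about 26 mm at about 3.4 N, so roughly 8 mm remain.

>>> {"method": "move_arm", "body": {"increments": [{"tx":0,"ty":-0.001,"tz":0,"turn":0},{"tx":0,"ty":-0.002,"tz":0,"turn":0},{"tx":0,"ty":-0.003,"tz":0,"turn":0},{"tx":0,"ty":-0.004,"tz":0,"turn":0},{"tx":-0.0005,"ty":-0.005,"tz":0,"turn":0},{"tx":-0.0005,"ty":-0.006,"tz":0,"turn":0},{"tx":-0.0005,"ty":-0.006,"tz":0,"turn":0}]}}

```text
time_s: 5.22
eef_pos: [0.5137, -0.1474, 0.0643]
eef_rot: [-0.0, 0.827, -0.562, -0.0]
wrist_force: [-3.2, -1.5, 0.4]
opening: 0.004
```

>>> {"method": "move_arm", "body": {"increments": [{"tx":0,"ty":-0.0005,"tz":0,"turn":0},{"tx":0,"ty":-0.001,"tz":0,"turn":0},{"tx":0,"ty":-0.001,"tz":0,"turn":0}]}}

```text
time_s: 5.47
eef_pos: [0.5145, -0.147, 0.0643]
eef_rot: [0.0, 0.827, -0.562, -0.0]
wrist_force: [-3.2, -2.1, 0.1]
opening: 0.0
```

>>> {"method": "move_arm", "body": {"increments": [{"tx":0,"ty":-0.0005,"tz":0,"turn":0},{"tx":0,"ty":-0.001,"tz":0,"turn":0},{"tx":0,"ty":-0.001,"tz":0,"turn":0}]}}

```text
time_s: 5.72
eef_pos: [0.5152, -0.1467, 0.0643]
eef_rot: [0.0, 0.827, -0.562, -0.0]
wrist_force: [-4.7, -2.2, 0.5]
opening: -0.001
```

>>> {"method": "move_arm", "body": {"increments": [{"tx":0,"ty":-0.0005,"tz":0,"turn":0},{"tx":0,"ty":-0.001,"tz":0,"turn":0},{"tx":0,"ty":-0.001,"tz":0,"turn":0}]}}

```text
time_s: 5.97
eef_pos: [0.516, -0.1464, 0.0642]
eef_rot: [0.0, 0.827, -0.562, -0.0]
wrist_force: [-6.0, -2.3, 1.2]
opening: 0.003
```

>>> {"method": "move_arm", "body": {"increments": [{"tx":0,"ty":-0.0005,"tz":0,"turn":0},{"tx":0,"ty":-0.001,"tz":0,"turn":0},{"tx":0,"ty":-0.001,"tz":0,"turn":0}]}}

```text
time_s: 6.22
eef_pos: [0.5168, -0.146, 0.0642]
eef_rot: [0.0, 0.827, -0.562, -0.001]
wrist_force: [-6.2, -3.0, 2.1]
opening: -0.002
```

```bash
python3 - <<'E'
from h import *
o=get_obs(); print(o['time_s'],o['eef_pos'],o['wrist_force'])
c,p,d=grab('wrist','w5')
a=redc(p,(290,180,350,260)); o,r=fray(c,*a[:2]); P=o+r*(.074-o[2])/r[2]; print(a,P,vice(P))
E
```

```text
6.2167 [ 0.51682495 -0.14599426  0.06421713] [-6.20348754 -2.95308327  2.07356051]
(np.float64(321.5), np.float64(237.0), 953) [ 0.53563909 -0.13985974  0.074     ] (np.float64(-0.03351326119755347), np.float64(-0.0011810157717929391))
```

View pics/w5.png

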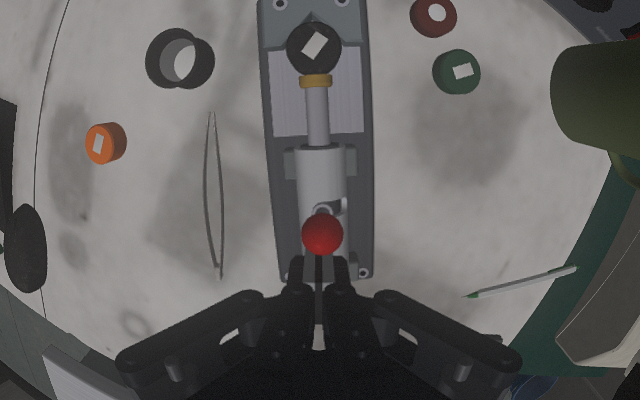

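The knob has moved about 34 mm (now at vice x -33.5) at 6.9 N, and the mount is in the vee. A bit more will confirm the hard stop.

>>> {"method": "move_arm", "body": {"increments": [{"tx":0,"ty":-0.0005,"tz":0,"turn":0},{"tx":0,"ty":-0.001,"tz":0,"turn":0},{"tx":0,"ty":-0.001,"tz":0,"turn":0}]}}

```text
time_s: 6.52
eef_pos: [0.5176, -0.1456, 0.0642]
eef_rot: [0.0, 0.827, -0.562, -0.001]
wrist_force: [-6.7, -3.0, 3.5]
opening: -0.001
```

>>> {"method": "move_arm", "body": {"increments": [{"tx":0,"ty":-0.0005,"tz":0,"turn":0},{"tx":0,"ty":-0.001,"tz":0,"turn":0},{"tx":0,"ty":-0.001,"tz":0,"turn":0}]}}

```text
time_s: 6.77
eef_pos: [0.5178, -0.1455, 0.0642]
eef_rot: [0.001, 0.827, -0.562, -0.001]
wrist_force: [-9.9, -4.5, 4.1]
opening: 0.004
```

At the stop, the last 1 mm command moved the tip only 0.3 mm and force rose to 10.9 N. Now I'll rotate the fingertip about the ball by 27° so the face also pushes towards vice -y.

>>> {"method": "move_arm", "body": {"increments": [{"tx":-0.001,"ty":0,"tz":0,"turn":3},{"tx":-0.002,"ty":-0.0001,"tz":0,"turn":6},{"tx":-0.003,"ty":-0.0002,"tz":0,"turn":9},{"tx":-0.004,"ty":-0.0004,"tz":0,"turn":12},{"tx":-0.005,"ty":-0.0006,"tz":0,"turn":15},{"tx":-0.0059,"ty":-0.0009,"tz":0,"turn":18},{"tx":-0.0068,"ty":-0.0013,"tz":0,"turn":21},{"tx":-0.0077,"ty":-0.0016,"tz":0,"turn":24},{"tx":-0.0086,"ty":-0.0021,"tz":0,"turn":27},{"tx":-0.0086,"ty":-0.0021,"tz":0,"turn":27}]}}

```text
time_s: 7.6
eef_pos: [0.5159, -0.1366, 0.0636]
eef_rot: [-0.002, -0.672, 0.74, 0.002]
wrist_force: [-10.0, -5.2, 1.3]
opening: -0.001
```

```bash
python3 - <<'E'
from h import *
o=get_obs(); print(o['time_s'],o['eef_pos'],o['eef_rot'],o['wrist_force'])
c,p,d=grab('wrist','w6')
a=redc(p,(270,180,390,265)); o,r=fray(c,*a[:2]); P=o+r*(.074-o[2])/r[2]; print(a,P,vice(P))
E
```

```text
7.6 [ 0.51589604 -0.13655287  0.06355246] [-0.00163633 -0.67238822  0.74019516  0.00158777] [-9.99603821 -5.20508628  1.29339957]
(np.float64(316.5), np.float64(237.0), 917) [ 0.53583614 -0.13693172  0.074     ] (np.float64(-0.03209499821111874), np.float64(0.0013881610211481498))
```

View pics/w6.png

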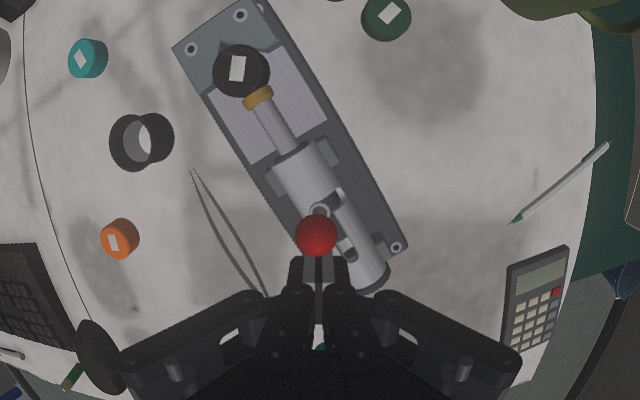

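The finger now bears on the ball at (316,237) obliquely from behind-left. The knob is still upright at the stop, and the 11 N acts along vice -x. I'll sweep towards vice -y, lowering the tip with the ball, half way first.

>>> {"method": "move_arm", "body": {"increments": [{"tx":0.0017,"ty":-0.001,"tz":0,"turn":0},{"tx":0.0034,"ty":-0.002,"tz":0.0002,"turn":0},{"tx":0.0052,"ty":-0.003,"tz":0.0003,"turn":0},{"tx":0.0069,"ty":-0.004,"tz":0.0005,"turn":0},{"tx":0.0086,"ty":-0.0051,"tz":0.0008,"turn":0},{"tx":0.0104,"ty":-0.0061,"tz":0.0012,"turn":0},{"tx":0.0121,"ty":-0.0071,"tz":0.0016,"turn":0},{"tx":0.0138,"ty":-0.0081,"tz":0.002,"turn":0},{"tx":0.0155,"ty":-0.0091,"tz":0.0026,"turn":0},{"tx":0.0173,"ty":-0.0101,"tz":0.0032,"turn":0}]}}

```text
time_s: 8.48
eef_pos: [0.5257, -0.1542, 0.0605]
eef_rot: [-0.0, -0.673, 0.739, 0.001]
wrist_force: [-4.7, -0.3, -0.9]
opening: 0.002
```

```bash
python3 - <<'E'
from h import *
o=get_obs(); print(o['time_s'],o['eef_pos'],o['eef_rot'],o['wrist_force'])
c,p,d=grab('wrist','w7')
a=redc(p,(270,180,390,265)); o,r=fray(c,*a[:2]); P=o+r*(.070-o[2])/r[2]; print(a,P,vice(P))
E
```

```text
8.4833 [ 0.52569138 -0.15423415  0.0605412 ] [-2.52724441e-04 -6.73242640e-01  7.39420959e-01  9.63983036e-04] [-4.71989453 -0.27996514 -0.87236044]
(np.float64(329.5), np.float64(234.5), 908) [ 0.54583268 -0.16069864  0.07      ] (np.float64(-0.03310187389940743), np.float64(-0.024375828747842106))
```

View pics/w7.png

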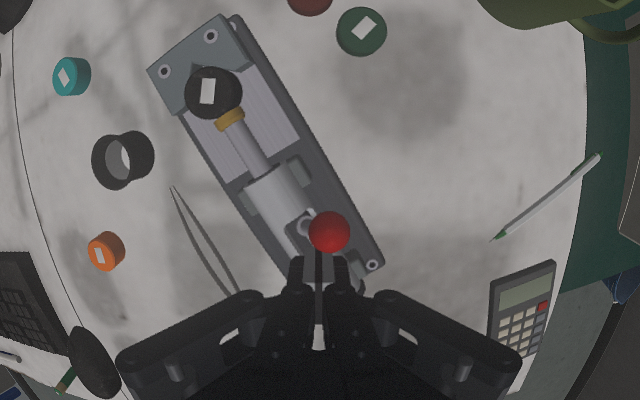

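The knob has swung to y ≈ -24 mm with force at 4.7 N, and the ball at (329,233) is still on the fingertip. I'll continue to the end of the leg.

>>> {"method": "move_arm", "body": {"increments": [{"tx":0.0015,"ty":-0.0015,"tz":0.0008,"turn":0},{"tx":0.003,"ty":-0.0025,"tz":0.0018,"turn":0},{"tx":0.0045,"ty":-0.0035,"tz":0.0028,"turn":0},{"tx":0.006,"ty":-0.0045,"tz":0.004,"turn":0},{"tx":0.0075,"ty":-0.0054,"tz":0.0052,"turn":0},{"tx":0.009,"ty":-0.0063,"tz":0.0065,"turn":0},{"tx":0.0105,"ty":-0.0072,"tz":0.008,"turn":0},{"tx":0.012,"ty":-0.0081,"tz":0.0095,"turn":0},{"tx":0.0125,"ty":-0.0085,"tz":0.0105,"turn":0},{"tx":0.0125,"ty":-0.0085,"tz":0.0105,"turn":0}]}}

```text
time_s: 9.37
eef_pos: [0.5328, -0.1672, 0.05]
eef_rot: [-0.0, -0.673, 0.739, 0.001]
wrist_force: [-7.2, 1.6, 1.2]
opening: 0.004
```

```bash
python3 - <<'E'
from h import *
o=get_obs(); print(o['time_s'],o['eef_pos'],o['eef_rot'],o['wrist_force'])
c,p,d=grab('wrist','w8')
a=redc(p,(270,180,390,275)); o,r=fray(c,*a[:2]); P=o+r*(.054-o[2])/r[2]; print(a,P,vice(P))
E
```

```text
9.3667 [ 0.53278271 -0.16715484  0.0500019 ] [-3.50878903e-04 -6.73342793e-01  7.39328960e-01  1.43146479e-03] [-7.23305928  1.57776501  1.18342938]
(np.float64(331.0), np.float64(235.5), 709) [ 0.54988623 -0.17429707  0.054     ] (np.float64(-0.03518730856543602), np.float64(-0.03841148734982086))
```

View pics/w8.png

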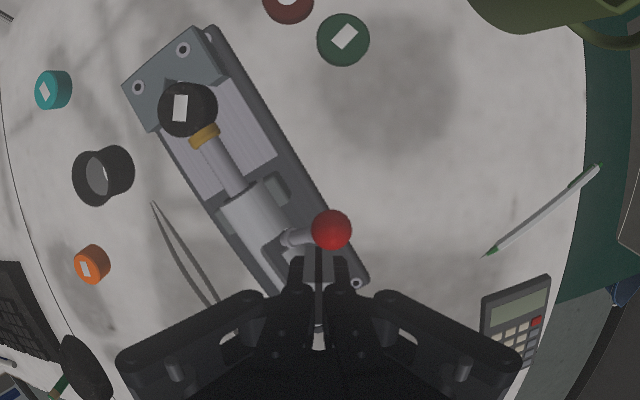

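The ball at (331,230) is at y ≈ -38, near the end. I'll nudge further towards -y to confirm the end stop by force.

>>> {"method": "move_arm", "body": {"increments": [{"tx":0.0009,"ty":-0.0005,"tz":0,"turn":0},{"tx":0.0018,"ty":-0.001,"tz":0,"turn":0},{"tx":0.0018,"ty":-0.001,"tz":0,"turn":0}]}}

```text
time_s: 9.67
eef_pos: [0.5328, -0.1677, 0.0497]
eef_rot: [-0.0, -0.673, 0.739, 0.003]
wrist_force: [-8.7, 6.2, 3.0]
opening: 0.002
```

>>> {"method": "move_arm", "body": {"increments": [{"tx":0.0009,"ty":-0.0005,"tz":0,"turn":0},{"tx":0.0018,"ty":-0.001,"tz":0,"turn":0},{"tx":0.0018,"ty":-0.001,"tz":0,"turn":0}]}}

```text
time_s: 9.92
eef_pos: [0.5328, -0.1691, 0.0491]
eef_rot: [-0.001, -0.673, 0.739, 0.004]
wrist_force: [-8.3, 6.1, 0.3]
opening: 0.006
```

```bash
python3 - <<'E'
from h import *
o=get_obs(); print(o['time_s'],o['eef_pos'],o['wrist_force'])
c,p,d=grab('wrist','w9')
a=redc(p,(270,180,390,275)); o,r=fray(c,*a[:2]); P=o+r*(.054-o[2])/r[2]; print(a,P,vice(P))
E
```

```text
9.9167 [ 0.5328328  -0.16910856  0.0491474 ] [-8.25116202  6.09261614  0.34705495]
(np.float64(327.0), np.float64(234.5), 715) [ 0.55111947 -0.17436742  0.054     ] (np.float64(-0.034099853888301446), np.float64(-0.038997382308804784))
```

The tip slid along the ball while the ball stayed put, with force rising to 10 N, so it is at the end of the side leg. I'll back off straight along the face normal, then go up.

>>> {"method": "move_arm", "body": {"increments": [{"tx":0,"ty":0.001,"tz":0,"turn":0},{"tx":0,"ty":0.002,"tz":0,"turn":0},{"tx":0,"ty":0.004,"tz":0,"turn":0},{"tx":0,"ty":0.007,"tz":0,"turn":0},{"tx":0,"ty":0.012,"tz":0,"turn":0},{"tx":0,"ty":0.02,"tz":0,"turn":0},{"tx":0,"ty":0.028,"tz":-0.002,"turn":0},{"tx":0,"ty":0.034,"tz":-0.01,"turn":0},{"tx":0,"ty":0.036,"tz":-0.025,"turn":0},{"tx":0,"ty":0.036,"tz":-0.045,"turn":0},{"tx":0,"ty":0.036,"tz":-0.065,"turn":0},{"tx":0,"ty":0.036,"tz":-0.08,"turn":0},{"tx":0,"ty":0.036,"tz":-0.085,"turn":0},{"tx":0,"ty":0.036,"tz":-0.085,"turn":0}]}}

```text
time_s: 11.13
eef_pos: [0.5004, -0.169, 0.1377]
eef_rot: [0.001, -0.673, 0.739, -0.002]
wrist_force: [-0.2, 1.1, 1.0]
opening: 0.002
```

```bash
python3 - <<'E'
from h import *
o=get_obs(); print(o['time_s'],o['eef_pos'],o['wrist_force'])
c,p,d=grab('wrist','w10')
a=redc(p,(270,120,390,275)); o,r=fray(c,*a[:2]); P=o+r*(.054-o[2])/r[2]; print(a,P,vice(P))
E
```

```text
11.1333 [ 0.50036809 -0.16900478  0.13772889] [-0.18406772  1.10020443  1.03137318]
(np.float64(320.5), np.float64(146.0), 294) [ 0.54990165 -0.17483746  0.054     ] (np.float64(-0.035402141216179975), np.float64(-0.03890757322885995))
```

View pics/w10.png

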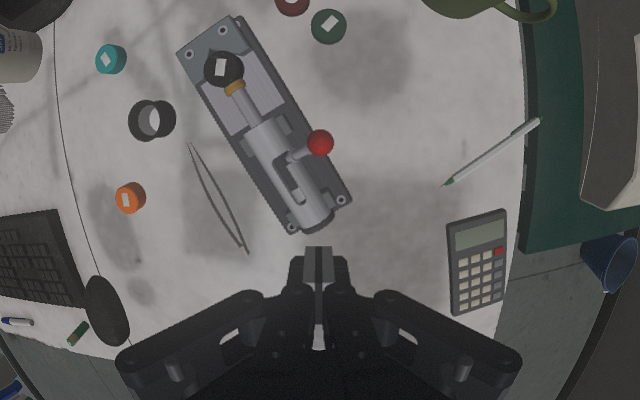

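After release the knob stays at (320,143), vice (-35, -39), which matches locked at the leg end given the 2 mm measuring offset. Last, I'll check the mount's seat and the bystanders from the top camera.

```bash
python3 - <<'E'
from h import *
c,p,d=grab('top','top2'); p0=np.load('pics/top0.npz')['p']
w=np.load('pics/w10.npz')['p']; cw=viewer.get_calibration('wrist')
m=(w.max(2)<70).astype(np.uint8); m[:45]=0;m[95:]=0;m[:,:200]=0;m[:,250:]=0
cn=max(cv2.findContours(m,0,2)[0],key=cv2.contourArea); (u,v),r=cv2.minEnclosingCircle(cn); print('wrist mount',u,v,r)
o,rr=fray(cw,u,v); P=o+rr*(.032-o[2])/rr[2]; print(P,vice(P))
g=np.abs(p.astype(int)-p0).max(2)
print('diff elsewhere: loupe',g[160:187,298:326].max(),'green',g[134:154,393:415].max(),'red',g[118:139,378:399].max(),'tweezers',g[190:260,322:345].max())
a=redc(p,(375,180,425,235)); P=onz(c,a[0],a[1],.054); print('knob top',a,P,vice(P))
cv2.imwrite('pics/crop2.png',cv2.resize(p[110:260,290:430,::-1],None,fx=4,fy=4,interpolation=cv2.INTER_CUBIC))
E
```

```text
wrist mount 223.04212951660156 67.005615234375 21.43111801147461
[ 0.61904196 -0.10261725  0.032     ] (np.float64(0.057813420422240955), np.float64(-0.0027551243139121613))
diff elsewhere: loupe 25 green 102 red 24 tweezers 26Traceback (most recent call last):
  File "<stdin>", line 9, in <module>
  File "h.py", line 25, in redc
    return (u.min()+u.max())/2,(v.min()+v.max())/2,len(u)
            ~~~~~^^
    return umr_minimum(a, axis, None, out, keepdims, initial, where)
ValueError: zero-size array to reduction operation minimum which has no identity
```

The mount measures at vice x +58, which is seated. The arm blocks the top view, so I'll move it clear for the final check.

>>> {"method": "move_arm", "body": {"increments": [{"tx":0,"ty":0.005,"tz":-0.015,"turn":0},{"tx":0.01,"ty":0.015,"tz":-0.035,"turn":0},{"tx":0.025,"ty":0.025,"tz":-0.05,"turn":0},{"tx":0.045,"ty":0.035,"tz":-0.06,"turn":0},{"tx":0.065,"ty":0.045,"tz":-0.07,"turn":0},{"tx":0.085,"ty":0.055,"tz":-0.08,"turn":0},{"tx":0.105,"ty":0.065,"tz":-0.08,"turn":0},{"tx":0.125,"ty":0.075,"tz":-0.08,"turn":0},{"tx":0.145,"ty":0.085,"tz":-0.08,"turn":0},{"tx":0.165,"ty":0.095,"tz":-0.08,"turn":0},{"tx":0.185,"ty":0.105,"tz":-0.08,"turn":0},{"tx":0.205,"ty":0.115,"tz":-0.08,"turn":0},{"tx":0.22,"ty":0.12,"tz":-0.08,"turn":0},{"tx":0.225,"ty":0.12,"tz":-0.08,"turn":0},{"tx":0.225,"ty":0.12,"tz":-0.08,"turn":0}]}}

```text
time_s: 12.48
eef_pos: [0.3584, -0.3815, 0.2143]
eef_rot: [0.0, -0.673, 0.74, 0.001]
wrist_force: [0.4, -0.2, 0.9]
opening: -0.005
```

```bash
python3 - <<'E'
from h import *
c,p,d=grab('top','top3'); p0=np.load('pics/top0.npz')['p']
print(get_obs()['wrist_force'])
g=np.abs(p.astype(int)-p0).max(2)
print('diff: loupe',g[160:187,298:326].max(),'green',g[134:154,393:415].max(),'red',g[118:139,378:399].max(),'tweezers',g[190:260,322:345].max())
cv2.imwrite('pics/crop3.png',cv2.resize(p[110:260,290:430,::-1],None,fx=4,fy=4,interpolation=cv2.INTER_CUBIC))
a=redc(p,(375,180,425,235)); P=onz(c,a[0],a[1],.054); print('knob top',a,P,vice(P))
E
```

```text
[-0.01052417  0.74645744  0.98884781]
diff: loupe 14 green 13 red 24 tweezers 8
knob top (np.float64(399.0), np.float64(192.0), 68) [ 0.55048595 -0.17382594  0.054     ] (np.float64(-0.034444511306432925), np.float64(-0.038238594357336876))
```

View pics/crop3.png

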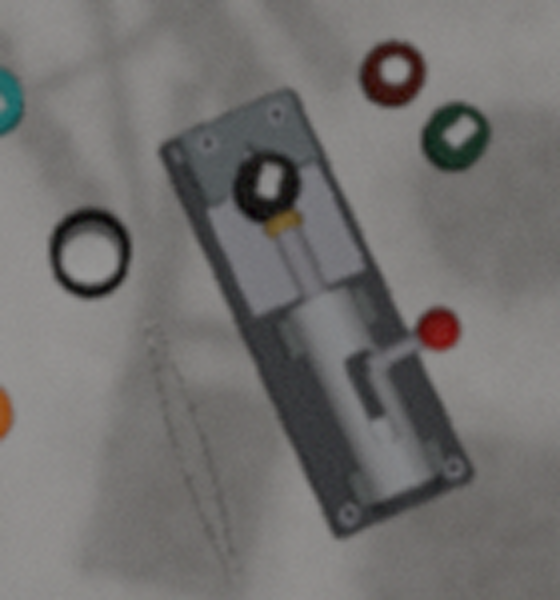

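The unobstructed view shows the knob locked at the end of the side leg (crop 439,329), the mount in the vee (267,187), and the bystanders unchanged. I'll hand in.

```bash
python3 -c "
from bench import workorder; print(workorder.hand_in())"
```

```text
the job is handed in; nothing more can be done
None
```

The mount is clamped and the job is handed in, at about 12.5 s of the 35 s allowed. With the shut fingertips I pushed the knob forward about 34 mm to its stop, where the force rose to about 11 N. I then turned the fingertip about the ball, swung the knob to the end of the side leg while still pushing, and backed off.

- **Knob:** with the robot clear, it stayed at vice (-34, -38) mm. That is the locked end of the side leg, about 1 mm back as expected.
- **Mount:** it measured vice x +58, which matches the seat. The rough wrist-camera fit put it at y -2.8 mm rather than 0. The knob readings ran about 1–1.6 mm the same way, and the top view shows the mount centred in the vee.
- **Bystanders:** the loupe, tweezers, green mount and red mount look unchanged between the first and last top pictures. An earlier check flagged a change at the green mount, but the arm was blocking that view; the clear view showed none.
- **Force:** the highest wrist force I read was about 11.6 N, and the robot touched nothing at hand-in.

One move call was refused at the start because its rows lacked some fields; nothing moved.

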